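# Put the prep station back in order in its shaped holders

## Robot

A 6-joint arm with a two-finger parallel gripper is mounted at the origin on a cart in front of the work surface, level with it; the furniture and walls round the work are solid. World frame = base frame: x ahead of the robot, y to its left, z up, the work surface at z = 0. Lengths are in m, angles in degrees, forces in N, time in s.
With the tool pointing down it reaches from about 0.375 to 0.75 m from the base axis. Payload 9 kg.
Tool frame: the origin (TCP) lies where the fingers leave the gripper's body, on its centre line; the fingertips stand 73 mm ahead of it and the grasp point (between the pads) lies 54 mm ahead of it (robot.tip_reach is the distance from the TCP to the fingertips, in m); z points along the fingers, y is the direction in which the jaws open and shut (so a half turn about z gives the same grasp; the last joint's range is limited). The gripper opens to 85 mm and grips with 20 to 120 N. Pads are 22 mm wide; open, the fingers measure 114 mm over their backs; the gripper's body (76 mm by 85 mm) begins 54 mm behind the grasp point. The pads swing forward as they close: fully open they stand 13 mm farther back than shut.
Start: joints at [-87.645, 5.964, 5.575, 89.605, 0, 77.527], TCP at [0.154, -0.58, 0.304] pointing down, gripper open.
Joint ranges: [-171.21, 171.21], [-48.23, 106.86], [-62.78, 66.21], [-105.2, 120.99], [-86.42, 89.51], [-180, 180]. Speed limits (degrees/s): [127.2, 127.2, 147.25, 180, 180, 180].

## Interface

Orientations are given as [roll, pitch, yaw] about the fixed x, y, z axes, in that order (R = Rz(yaw) Ry(pitch) Rx(roll)).
In Python, from plant import robot gives the robot as it stands. Calls block until the motion is done:
- robot.move_pose(position, orientation): joint-space move of the TCP to a pose.
- robot.line_to(position, vel=0.15, rotation=None, guard=None): straight line of the TCP; rotation=None keeps the orientation; vel is the mean speed in m/s. With guard (N) it stops when the force on the tool has changed by that much, and returns True; else False.
- robot.goto_joints(angles): joint-space move.
- robot.set_gripper(opening): finger opening in m; the grip force is fixed at half the most; returns when the fingers have stopped.
- robot.pause(seconds).
- robot.ik(position, orientation): joint angles nearest the present ones, or None.
- robot.observe(): the state.
- robot.grab_frame(name): name is "scene" or "top"; returns the picture (420x560x3 uint8, blue, green, red); there is no depth.
- robot.get_calibration(name): a dict with "vertical_fov" (degrees; the focal length in pixels is half the picture's height over the tangent of half this angle, whatever the lens; pixels are square), "cx", "cy" (the principal point, pixels), "k1" (the pictures are not rectified: a ray, as slopes to the right and down, at radius r is drawn at 1 + k1 r^2 times it, then the intrinsics apply), "rvec" (rotation vector, rad) and "tvec" (3), from world to camera coordinates, as OpenCV has them. Camera axes: x right, y down, z forward; pixel columns grow to the right and rows downward; lengths in m; the calibration is good to about 2 mm. A picture is of the moment at which its call begins. get_calibration takes no time and is no camera call.
A pose or a line that the arm cannot do raises robot.IKError and nothing moves.
- robot.job_done(): hands the job in, once; it reports no verdict.
The state is a dict: "time": time; "q": joint angles; "qvel": joint speeds; "joint_torque": joint torques, N m; "tool_pos": TCP position; "tcp_rot": TCP orientation; "ft_force": force on the tool from outside, world axes, zero at the start; "torque": the same for the moment, N m; "gripper_width": finger opening in m.
Only numpy, scipy, OpenCV 4.12 (cv2) and the standard library are available. Lean on these libraries where they do the work, as an engineer would, in place of code of your own. Each camera call takes 0.05 s, during which the arm holds its last target.

## Task

Tidy the prep station in front of you for the next shift: put the spice jar, the wide red-lidded jar, the sauce bottle and the bench brush each into the black rubber holder that matches its shape and size, standing flat on the holder's floor inside the rim (the bottle and the brush turned along their holders). Knock nothing over, and leave the pepper mill and the kitchen timer where they are.

Things in the scene. Friction and masses are not known exactly. Their poses are not given: they have to be found in the camera images.
- spice_jar: Slim round spice jar, clear with a pale lid and a brown label, upright; diameter 44 mm all the way up, 109 mm tall, about 0.11 kg. Origin: centre of its underside; z up. Its yaw is of no account. Like all listed things it stands on the open worktop within 0.45 m either side of the robot; look-alikes on the far left end of the worktop, beyond the hob, are not meant.
- wide_jar: Squat wide jar with a red lid, upright; diameter about 58 mm all the way up, 86 mm tall, about 0.36 kg. Origin: centre of its underside; z up. Its yaw is of no account. Like all listed things it stands on the open worktop within 0.45 m either side of the robot; look-alikes on the far left end of the worktop, beyond the hob, are not meant.
- sauce_bottle: Flattened green sauce bottle with a pale cap, upright, 186 mm tall, about 0.36 kg. Its body is about 76 mm wide along its y axis and 46 mm thick along its x axis; its round cap, 46 mm in diameter, spans heights 157 to 186 mm. Origin: centre of its underside; z up. Like all listed things it stands on the open worktop within 0.45 m either side of the robot; look-alikes on the far left end of the worktop, beyond the hob, are not meant.
- brush: Bench brush standing on its bristle foot, arched black grip on top; 144 mm long along its y axis, 32 mm wide along its x axis, 75 mm tall, about 0.12 kg. The foot is 100 x 30 mm; the grip in the middle of its length is 32 mm wide, at heights 48 to 75 mm. Origin: centre of its underside; z up.
- small_round_holder: Black rubber holder fixed to the worktop: flat floor 3 mm thick, surrounded by a rounded rim bead 8 mm wide whose top is 10 mm above the worktop. Round and the smaller of the two round ones: 60 mm clear inside, 76 mm outside; for the spice jar. Origin: centre of the underside, at worktop height; z up.
- large_round_holder: Black rubber holder fixed to the worktop: flat floor 3 mm thick, surrounded by a rounded rim bead 8 mm wide whose top is 10 mm above the worktop. Round and the larger of the two round ones: 75 mm clear inside, 91 mm outside; for the wide jar. Origin: centre of the underside, at worktop height; z up.
- oval_holder: Black rubber holder fixed to the worktop: flat floor 3 mm thick, surrounded by a rounded rim bead 8 mm wide whose top is 10 mm above the worktop. Oval with straight sides: 98 mm (along its x axis) by 68 mm clear inside, 114 x 84 mm outside; for the sauce bottle, whose wide direction (bottle y) goes along the holder's x, either way round. Origin: centre of the underside, at worktop height; z up.
- long_holder: Black rubber holder fixed to the worktop: flat floor 3 mm thick, surrounded by a rounded rim bead 8 mm wide whose top is 10 mm above the worktop. Long and narrow with rounded corners: 130 mm (along its x axis) by 48 mm clear inside, 146 x 64 mm outside; for the brush, whose length (brush y) goes along the holder's x, either way round. Origin: centre of the underside, at worktop height; z up.
- pepper_mill: Wooden pepper mill, upright, waisted, up to 58 mm in diameter, 160 mm tall; a bystander that stays where it is. Origin: centre of its underside.
- timer: White kitchen timer lying flat, 78 x 52 x 14 mm; a bystander that stays where it is. Origin: centre of its underside. Fixed equipment to keep clear of: a tall steel rack at the right (x above 0.5, y below -0.43, up to 0.42 high and more) and the hob with its pot at the left back (x above 0.58, y above 0.24, up to 0.18 high).
Things that resemble listed ones, but are neither listed nor needed, are in the scene too. Leave any blue look-alike of the spice_jar alone.

How it is judged (in metres and radians):
At the end, for the whole second after the job is handed in: Each thing rests upright (within 0.12 rad) on the floor of its own holder inside the rim: underside under 7 mm up; centres within 10 mm (jars), 18 mm (bottle), 19 mm (brush); bottle within 0.5 rad and brush within 0.4 rad of their holders' length (horizontal distance between spice_jar and small_round_holder below 0.01 m and z of spice_jar in the frame of small_round_holder below 0.007 m and angle between each of spice_jar, wide_jar, sauce_bottle, brush's own z axis and vertical below 0.12 rad and linear speed of each of spice_jar, wide_jar, sauce_bottle, brush below 0.02 m/s and horizontal distance between wide_jar and large_round_holder below 0.01 m and z of wide_jar in the frame of large_round_holder below 0.007 m and horizontal distance between sauce_bottle and oval_holder below 0.018 m and z of sauce_bottle in the frame of oval_holder below 0.007 m and horizontal distance between brush and long_holder below 0.019 m and z of brush in the frame of long_holder below 0.007 m and angle between the y axis of sauce_bottle and the x axis of oval_holder, either way round below 0.5 rad and angle between the y axis of brush and the x axis of long_holder, either way round below 0.4 rad); the robot touches nothing.
It fails at once if one of the standing things is knocked over (angle between any of spice_jar, wide_jar, sauce_bottle, brush, pepper_mill's own z axis and vertical above 0.7 rad).
It fails at once if the pepper mill is moved by more than 3 cm (distance of pepper_mill from where it was at the start of the episode above 0.03 m).
It fails at once if the kitchen timer is moved by more than 3 cm (distance of timer from where it was at the start of the episode above 0.03 m).
It also fails if it takes over 115 s, if anything falls off the work surface, if the arm or the gripper's body presses on something with over 40 N, if the wrist force passes 120 N, or if a joint passes its speed limit or range.

## Working session

There is one attempt and no reset: what is moved stays moved. The work goes in short steps, each a Python script; the robot and the scene stay as the last script left them, time stands still between calls to the robot, and variables do not carry over. Pictures are saved under pics/ and viewed, and the job is handed in when it is done.

```bash
ls; mkdir -p pics; python3 - <<'E'
from plant import robot
import cv2
for n in("scene","top"):
    f=robot.grab_frame(n); cv2.imwrite(f"pics/{n}0.png",f); print(n,robot.get_calibration(n))
print(robot.observe())
E
```

```text
pics
scene {'vertical_fov': 46.1858054371922, 'cx': 283.8975378952804, 'cy': 206.43782095357312, 'k1': -0.1660619153655382, 'rvec': array([ 0.82027367, -2.42908487,  1.27661175]), 'tvec': array([0.42821892, 0.20361304, 1.0308314 ])}
top {'vertical_fov': 53.18100907904512, 'cx': 280.9258373285867, 'cy': 207.55335078673014, 'k1': -0.06521276213072558, 'rvec': array([ 2.20994283, -2.16932414,  0.06132857]), 'tvec': array([0.00107854, 0.50582939, 1.04090656])}
{'time': 0.1, 'q': array([-8.76448835e+01,  5.99444108e+00,  5.53403147e+00,  8.96066619e+01,
        1.39348534e-03,  7.75259637e+01]), 'qvel': array([ 0.02734247, -0.09795875,  0.11827936,  0.05117112, -0.04162911,
        0.01264152]), 'joint_torque': array([ 6.17865095e-03, -5.58208287e+01,  5.04718816e+01,  1.31955900e-02,
       -2.59930102e-04,  2.70049037e-05]), 'tool_pos': array([ 0.15356095, -0.57979822,  0.30323195]), 'tcp_rot': array([-1.79934813e+02, -1.58478478e-02,  1.48291429e+01]), 'ft_force': array([-0.0129912 , -0.44276588,  0.13477919]), 'torque': array([-0.05689479, -0.00923731,  0.03092663]), 'gripper_width': 0.08551274033376333}
```

View pics/scene0.png

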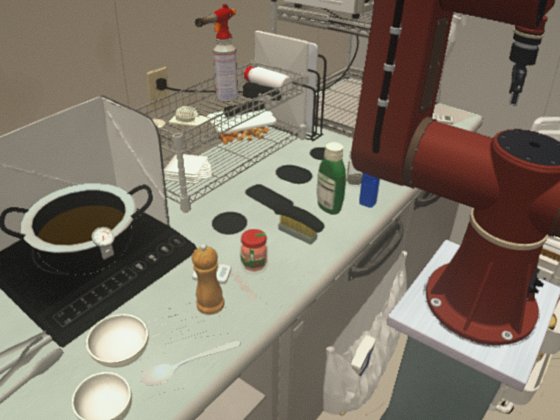

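View pics/top0.png

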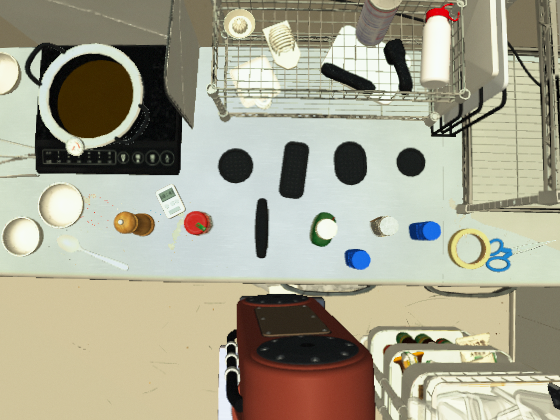

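The top view shows, left to right: mill (125,223), timer (172,201), red jar (197,223), brush (262,228), bottle (324,229), pale-lidded jar (384,226). There are two blue look-alikes, at (357,259) and (425,231). The holders are large round (236,166), long (294,170), oval (350,163) and small round (411,162). The spice jar candidates are those three jars. I'll confirm with crops and measure by masks.

```bash
cat > h.py <<'E'
import numpy as np, cv2
from plant import robot
def cam(n):
    c=robot.get_calibration(n); f=210/np.tan(np.radians(c["vertical_fov"]/2))
    K=np.array([[f,0,c["cx"]],[0,f,c["cy"]],[0,0,1]]); d=np.array([c["k1"],0,0,0,0.])
    return K,d,np.array(c["rvec"]),np.array(c["tvec"])
def ray(n,uv,z):
    K,d,r,t=cam(n); uv=np.asarray(uv,float).reshape(-1,1,2)
    p=cv2.undistortPoints(uv,K,d)[:,0]; R=cv2.Rodrigues(r)[0]
    D=np.c_[p,np.ones(len(p))]@R; C=-R.T@t
    return C+D*((z-C[2])/D[:,2])[:,None]
def proj(n,P):
    K,d,r,t=cam(n); return cv2.projectPoints(np.asarray(P,float).reshape(-1,1,3),r,t,K,d)[0][:,0]
def comps(mask,n,z,amin=30):
    k,l,s,c=cv2.connectedComponentsWithStats(mask.astype(np.uint8),connectivity=8)
    out=[]
    for i in range(1,k):
        if s[i,4]<amin: continue
        ct=max(cv2.findContours((l==i).astype(np.uint8),cv2.RETR_EXTERNAL,cv2.CHAIN_APPROX_NONE)[0],key=len)
        W=ray(n,ct[:,0],z)[:,:2]; 
        rect=cv2.minAreaRect((W*1000).astype(np.float32))
        out.append((c[i].round(1),s[i,4],np.round(rect[0],1),np.round(rect[1],1),round(rect[2],1)))
    return out
E
python3 - <<'E'
from h import *
f=cv2.imread("pics/top0.png"); g=cv2.imread("pics/scene0.png")
a=cv2.resize(f[180:285,290:460],None,fx=4,fy=4,interpolation=cv2.INTER_CUBIC)
b=cv2.resize(g[130:250,210:410],None,fx=4,fy=4,interpolation=cv2.INTER_CUBIC)
cv2.imwrite("pics/c1.png",a);cv2.imwrite("pics/c2.png",b)
print("cams",[ (-cv2.Rodrigues(cam(n)[2])[0].T@cam(n)[3]).round(3) for n in("top","scene")])
hsv=cv2.cvtColor(f,cv2.COLOR_BGR2HSV).astype(int); H,S,V=hsv[...,0],hsv[...,1],hsv[...,2]
roi=np.zeros(V.shape,bool); roi[135:275,110:460]=1
for nm,m,z in (("dark holders",(V<90)&(S<110),.008),):
    mm=m&roi; 
    for o in comps(mm,"top",z): print(nm,*o)
for nm,m,z in (("brush top",(V<90)&(S<110),.07),("red",((H<8)|(H>172))&(S>150),.086),("green",(H>40)&(H<80)&(S>100),.12),("white",(V>190)&(S<40),.186),("white",(V>185)&(S<40),.109),("blue",(H>100)&(H<125)&(S>150),.109)):
    mm=m&roi
    for o in comps(mm,"top",z,60): print(nm,z,*o)
E
```

```text
cams [array([0.443, 0.006, 1.069]), array([-0.083,  0.848,  0.749])]
dark holders [145.9 154.7] 2659 [636.7 363.4] [101.8 186.1] 0.6
dark holders [444.1 135.4] 45 [ 700.7 -405.6] [ 2.6 63.4] 1.6
dark holders [293.6 169.8] 1311 [603.6 -20.1] [ 61.7 144.4] 83.4
dark holders [350.1 162.9] 1150 [ 623.6 -163.9] [108.4  82. ] 1.2
dark holders [235.2 165.4] 926 [611.7 129.7] [85. 87.] 1.0
dark holders [410.5 161.8] 631 [ 630.7 -319.9] [70.2 70.4] 89.9
dark holders [261.3 228. ] 664 [455.   59.9] [149.1  30.4] 1.2
dark holders [374.9 228.3] 46 [ 458.7 -228.2] [35.  13.7] 16.5
brush top 0.07 [145.9 154.7] 2659 [625.4 342.5] [ 95.9 175.2] 0.6
brush top 0.07 [293.6 169.8] 1311 [594.2 -18.5] [ 58.1 135.9] 83.4
brush top 0.07 [350.1 162.9] 1150 [ 613.1 -154. ] [102.   77.2] 1.2
brush top 0.07 [235.2 165.4] 926 [601.8 122.5] [80.1 81.9] 1.0
brush top 0.07 [410.5 161.8] 631 [ 619.7 -300.8] [66.1 66.3] 89.9
brush top 0.07 [261.3 228. ] 664 [454.3  56.8] [140.4  28.6] 1.2
red 0.086 [195.5 221.9] 406 [463.3 208.6] [55.3 56.4] 46.7
green 0.12 [319.7 230.1] 260 [453.  -81.8] [44.2 73.9] 85.7
white 0.186 [291.5 210. ] 37134 [503.7   1.1] [297.7 751.1] 1.1
white 0.109 [291.5 210. ] 37212 [509.    0.6] [323.7 816.6] 1.1
blue 0.109 [424.6 230.5] 497 [ 454.5 -321.3] [41.4 72.4] 0.9
blue 0.109 [357.2 258.5] 401 [ 386.9 -165.7] [43.2 55. ] 0.9
```

View pics/c1.png

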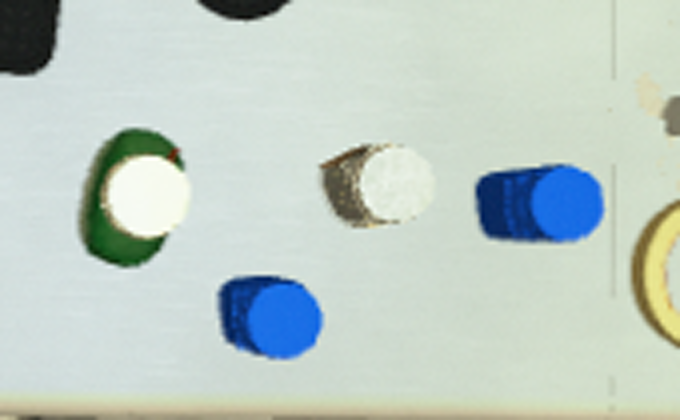

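View pics/c2.png

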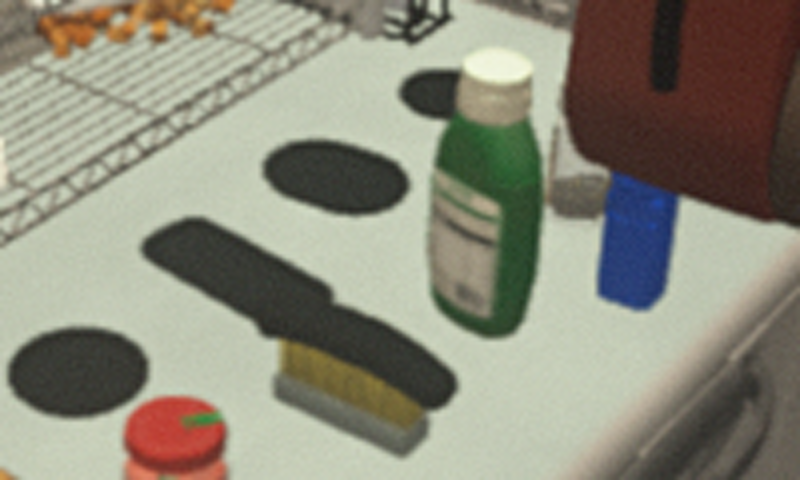

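In the crops, the jar with the pale lid and the clear/brown body at top (389,226) is the spice jar. Both blue jars, (425,231) and (357,259), are excluded by colour. The green bottle's cap is at about (327,229). Next I'll refine the lid centres and check my positions by projecting them into both views.

```bash
cat > m.py <<'E'
from h import *
f=cv2.imread("pics/top0.png"); 
def lid(x0,x1,y0,y1,z,rmm):
    c=cv2.resize(f[y0:y1,x0:x1],None,fx=8,fy=8,interpolation=cv2.INTER_CUBIC)
    g=cv2.medianBlur(cv2.cvtColor(c,cv2.COLOR_BGR2GRAY),5)
    rp=rmm/1000*419.5/(1.069-z)*8
    h=cv2.HoughCircles(g,cv2.HOUGH_GRADIENT,1,50,param1=60,param2=8,minRadius=int(rp*.88),maxRadius=int(rp*1.12))
    h=h[0][0]; uv=(x0+(h[0]+.5)/8-.5,y0+(h[1]+.5)/8-.5); return np.round(uv,1),round(h[2]/rp,2),ray("top",[uv],z)[0].round(4)
print("spice",lid(370,405,208,244,.109,22)); print("cap",lid(308,345,212,248,.186,23)); print("wide",lid(178,216,205,242,.086,29))
hsv=cv2.cvtColor(f,cv2.COLOR_BGR2HSV).astype(int); H,S,V=hsv[...,0],hsv[...,1],hsv[...,2]
roi=np.zeros(V.shape,bool); roi[135:275,205:440]=1
for o in comps((V<125)&(S<110)&roi,"top",.005,200): print(*o)
print("brush");  
for o in comps((V<100)&(S<110)&roi,"top",.062,200)[-2:]: print(*o)
print("mill",ray("top",[(125,223)],.16),"timer",ray("top",[(172,201)],.014))
for z in (.15,.25,.4): print("shelf edge",z,ray("top",[(290,122),(410,125)],z).round(3).tolist())
E
python3 m.py
```

```text
spice (array([388.5, 225.6], dtype=float32), np.float32(0.97), array([ 0.4632, -0.2375,  0.109 ]))
cap (array([326.6, 228.6], dtype=float32), np.float32(0.94), array([ 0.453 , -0.0871,  0.186 ]))
wide (array([195.8, 222.6], dtype=float32), np.float32(0.98), array([0.4623, 0.2097, 0.086 ]))
[293.5 169.6] 1347 [604.5 -19.8] [ 62.7 146. ] 83.3
[350.1 162.8] 1183 [ 625.4 -164.4] [111.3  82.3] 0.5
[235.2 165.4] 954 [613.4 130.1] [87.9 87.3] 1.0
[410.5 161.8] 644 [ 630.2 -320.8] [70.4 72.9] 89.9
[261.3 227.7] 698 [455.   58.8] [149.5  33. ] 1.2
brush
[410.5 161.8] 633 [ 620.1 -303.3] [66.6 69. ] 89.9
[261.3 228. ] 667 [454.4  57.2] [141.5  28.8] 1.2
mill [[0.45696255 0.35044168 0.16      ]] timer [[0.51732052 0.2868248  0.014     ]]
shelf edge 0.15 [[0.689, -0.007, 0.15], [0.688, -0.276, 0.15]]
shelf edge 0.25 [[0.662, -0.005, 0.25], [0.661, -0.245, 0.25]]
shelf edge 0.4 [[0.622, -0.003, 0.4], [0.622, -0.199, 0.4]]
```

The lids match their known sizes (ratios 0.94–0.98). The wire shelf behind the holders could interfere, so I'll locate its front edge from two views and overlay my estimates.

```bash
python3 - <<'E'
from h import *
f=cv2.imread("pics/top0.png"); g=cv2.imread("pics/scene0.png")
cyl={"s":(.4632,-.2375,22,.109),"w":(.4623,.2097,29,.086),"c":(.453,-.0871,23,.186),"L":(.6134,.1301,45.5,0),"S":(.6302,-.3208,38,0)}
th=np.linspace(0,2*np.pi,40)
def draw(im,n,P,c): cv2.polylines(im,[np.int32(np.round((proj(n,P)+.5)*4-.5))],True,c,1)
F=cv2.resize(f,None,fx=4,fy=4,interpolation=cv2.INTER_CUBIC);G=cv2.resize(g,None,fx=4,fy=4,interpolation=cv2.INTER_CUBIC)
for im,n in((F,"top"),(G,"scene")):
    for k,(x,y,r,h) in cyl.items():
        for z in {0,h}: draw(im,n,np.c_[x+r/1e3*np.cos(th),y+r/1e3*np.sin(th),0*th+z],(0,0,255))
    for x,y,a,L,W,zs in((.4544,.0572,1.2,.144,.032,(.062,)),(.4544,.0572,1.2,.1,.03,(0,)),(.6045,-.0198,-6.7,.146,.064,(.004,)),(.6254,-.1644,.5,.114,.084,(.004,)),(.453,-.0871,-4.3,.076,.046,(0,.1))):
        a=np.radians(a);R=np.array([[np.cos(a),-np.sin(a)],[np.sin(a),np.cos(a)]])
        q=np.array([[L,W],[-L,W],[-L,-W],[L,-W]])/2@R.T+[x,y]
        for z in zs: draw(im,n,np.c_[q,[z]*4],(255,0,255))
cv2.imwrite("pics/o1.png",F[540:1120,700:1500]);cv2.imwrite("pics/o2.png",G[480:1080,820:1600])
cv2.imwrite("pics/o3.png",cv2.resize(g[60:215,140:340],None,fx=4,fy=3.87*1))
cv2.imwrite("pics/o4.png",cv2.resize(f[60:215,200:480],None,fx=2.85,fy=2.85))
E
```

```text
(no output)
```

View pics/o1.png

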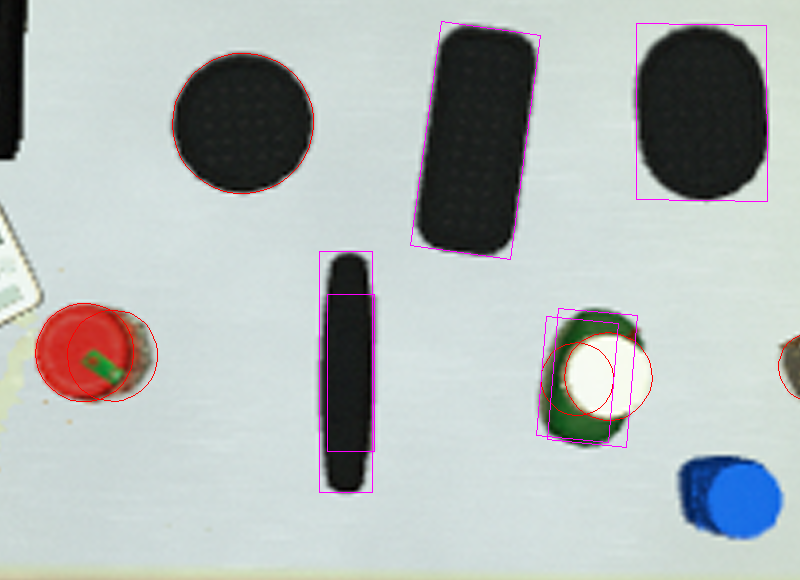

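View pics/o2.png

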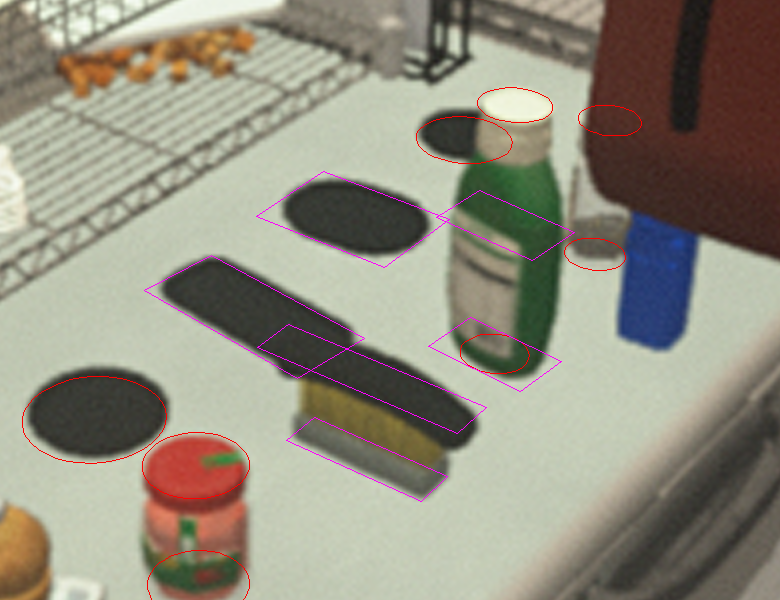

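View pics/o3.png

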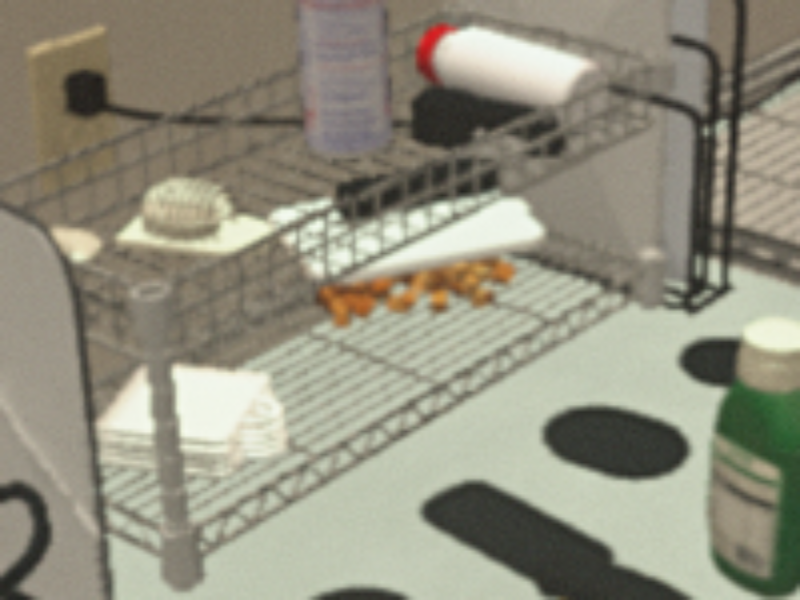

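View pics/o4.png

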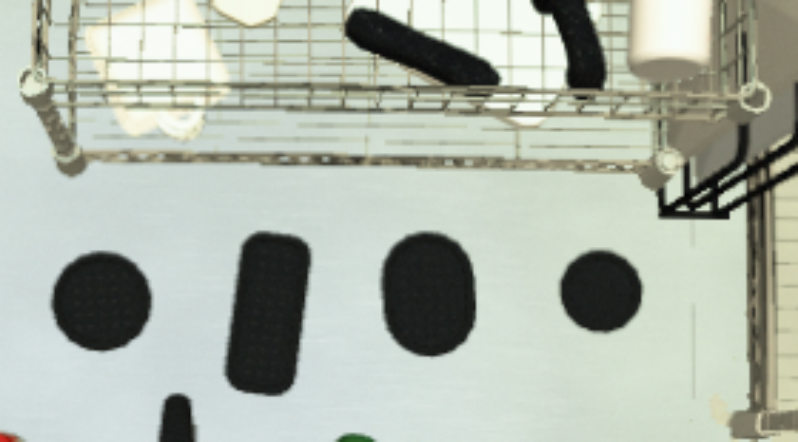

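The overlays agree to about 1–2 px in both views. The shelf's front edge is at x≈0.73, and the holders keep the gripper to x≤0.69. I'll start with the spice jar, gripping with the jaws along x to stay clear of the blue jars.

```bash
cat >> h.py <<'E'
def st(msg):
    o=robot.observe(); print(msg,"t",round(o["time"],2),"pos",o["tool_pos"].round(4),"yaw",round(o["tcp_rot"][2],1),"F",o["ft_force"].round(1),"w",round(o["gripper_width"],4))
def pick(xy,yaw,zg,lift,up=.30):
    z=zg+.054
    robot.set_gripper(.085)
    robot.move_pose([*xy,up],[180,0,yaw]); st("above")
    hit=robot.line_to([*xy,z],vel=.15,guard=15); st(f"down hit={hit}")
    if hit: return False
    robot.set_gripper(0); st("closed")
    robot.line_to([*xy,z+lift],vel=.1); st("lifted")
def place(xy,yaw,zg,lift,up=.30):
    z=zg+.054
    robot.line_to([*xy,z+lift],vel=.15,rotation=[180,0,yaw]); st("over")
def lower(xy,zg,up=.30):
    z=zg+.054
    robot.line_to([*xy,z+.012],vel=.1)
    hit=robot.line_to([*xy,z+.003],vel=.03,guard=8); st(f"lowered hit={hit}")
    robot.set_gripper(.085); robot.line_to([*xy,up],vel=.2); st("up")
def pics(tag):
    for n in("scene","top"): cv2.imwrite(f"pics/{n}{tag}.png",robot.grab_frame(n))
E
python3 - <<'E'
from h import *
print(robot.ik([.6302,-.3208,.14],[180,0,90]))
pick((.4632,-.238),90,.075,.04)
place((.6302,-.3208),90,.075,.04); pics("1")
E
```

```text
[-37.53842959  26.42244523  12.44776226  76.02531703   0.
  52.46157041]
above t 2.01 pos [ 0.4629 -0.2388  0.2999] yaw 89.9 F [-0.2  0.2  0.1] w 0.0848
down hit=False t 3.3 pos [ 0.4636 -0.2384  0.13  ] yaw 90.0 F [ 0.1 -0.8 -0. ] w 0.0849
closed t 3.74 pos [ 0.4635 -0.2383  0.1298] yaw 90.0 F [-0.4  0.8  6.7] w 0.0465
lifted t 4.29 pos [ 0.4632 -0.238   0.1688] yaw 90.0 F [-1.3  0.7 -1.9] w 0.047
over t 5.68 pos [ 0.6298 -0.3206  0.1688] yaw 90.0 F [ 0.7 -0.3 -1.4] w 0.0465
```

```bash
python3 - <<'E'
import cv2,numpy as np
a=cv2.imread("pics/scene1.png")[60:210,240:440];b=cv2.imread("pics/top1.png")[110:260,330:530]
cv2.imwrite("pics/v1.png",cv2.resize(np.hstack([a,b]),None,fx=2,fy=2,interpolation=cv2.INTER_CUBIC))
E
```

```text
(no output)
```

View pics/v1.png

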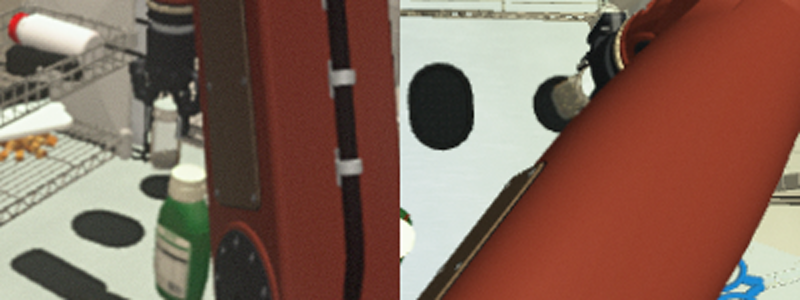

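The jar hangs upright in the jaws at about (165,135) in the scene crop, in front of the small holder. I'll lower and release it, then pick the bottle by its cap.

```bash
python3 - <<'E'
from h import *
lower((.6302,-.3208),.075)
robot.move_pose([.453,-.0871,.36],[180,0,180-4.3]); pics("2")
E
python3 - <<'E'
import cv2,numpy as np
a=cv2.imread("pics/scene2.png")[80:230,240:440];b=cv2.imread("pics/top2.png")[110:260,330:530]
cv2.imwrite("pics/v2.png",cv2.resize(np.hstack([a,b]),None,fx=2,fy=2,interpolation=cv2.INTER_CUBIC))
E
```

```text
lowered hit=True t 6.56 pos [ 0.6305 -0.3211  0.1329] yaw 90.0 F [-1.2 -0.2  5. ] w 0.0464
up t 8.02 pos [ 0.6299 -0.3206  0.2986] yaw 90.0 F [ 0.3  0.5 -0.4] w 0.0848
```

View pics/v2.png

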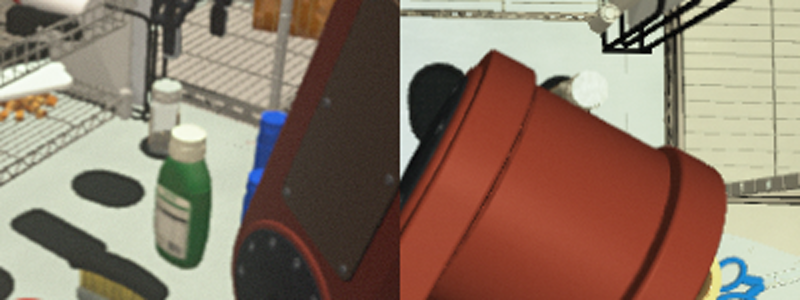

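The spice jar stands upright on its holder, and contact came at floor height. On to the bottle.

```bash
python3 - <<'E'
from h import *
pick((.453,-.0871),180-4.3,.170,.04,up=.36)
place((.6254,-.1644),180.3,.170,.04); pics("3")
E
python3 - <<'E'
import cv2,numpy as np
a=cv2.imread("pics/scene3.png")[80:230,220:420];b=cv2.imread("pics/top3.png")[110:260,260:460]
cv2.imwrite("pics/v3.png",cv2.resize(np.hstack([a,b]),None,fx=2,fy=2,interpolation=cv2.INTER_CUBIC))
E
```

```text
above t 9.78 pos [ 0.453  -0.0872  0.36  ] yaw 175.7 F [-0.3  0.2  0. ] w 0.0849
down hit=False t 10.84 pos [ 0.4534 -0.0873  0.225 ] yaw 175.7 F [-0.5  0.5  0.2] w 0.0849
closed t 11.3 pos [ 0.4533 -0.0874  0.2248] yaw 175.7 F [-0.4 -1.6  6.2] w 0.0443
lifted t 11.85 pos [ 0.453  -0.0871  0.2636] yaw 175.7 F [-0.3  0.7 -4.3] w 0.0442
over t 13.26 pos [ 0.6251 -0.1641  0.2639] yaw -179.7 F [ 0.5  0.2 -4.2] w 0.0443
```

View pics/v3.png

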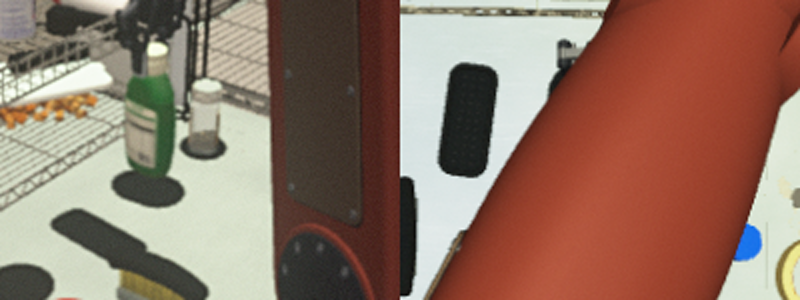

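The bottle hangs upright above the oval holder, at (150,120) in the crop, and the spice jar stands inside its rim at (205,118). I'll lower the bottle, then take the brush.

```bash
python3 - <<'E'
from h import *
lower((.6254,-.1644),.170,up=.36)
pick((.4544,.0575),181.2,.060,.04)
place((.6045,-.0198),180-6.7,.060,.04); pics("4")
E
python3 - <<'E'
import cv2,numpy as np
a=cv2.imread("pics/scene4.png")[80:230,220:420];b=cv2.imread("pics/top4.png")[110:260,230:430]
cv2.imwrite("pics/v4.png",cv2.resize(np.hstack([a,b]),None,fx=2,fy=2,interpolation=cv2.INTER_CUBIC))
E
```

```text
lowered hit=True t 14.13 pos [ 0.6258 -0.1647  0.2279] yaw -179.7 F [-0.1  0.1  4.5] w 0.0444
up t 15.43 pos [ 0.6253 -0.1644  0.3588] yaw -179.7 F [ 0.5 -0.2 -0.5] w 0.0854
above t 16.76 pos [0.455  0.057  0.3004] yaw -178.8 F [ 0.4 -0.1 -0.6] w 0.0849
down hit=False t 18.15 pos [0.455  0.0574 0.1149] yaw -178.8 F [ 0.5  0.8 -0.4] w 0.0852
closed t 18.7 pos [0.4546 0.0574 0.1144] yaw -178.8 F [-0.5 -0.8  4.4] w 0.03
lifted t 19.25 pos [0.4543 0.0575 0.1537] yaw -178.8 F [ 0.2 -0.7 -1.7] w 0.0301
over t 20.52 pos [ 0.604  -0.0195  0.1537] yaw 173.3 F [ 0.3  0.3 -2.2] w 0.0302
```

View pics/v4.png

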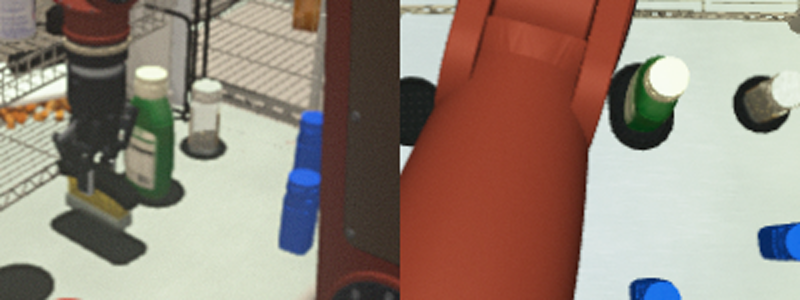

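The bottle and spice jar stand in their holders in the top crop. The brush is level above the long holder at (95,205) in the scene crop. I'll lower it and take the wide jar.

```bash
python3 - <<'E'
from h import *
lower((.6045,-.0198),.060)
pick((.4623,.2097),90,.055,.04)
place((.6134,.1301),90,.055,.04); pics("5")
E
python3 - <<'E'
import cv2,numpy as np
a=cv2.imread("pics/scene5.png")[100:290,180:380];b=cv2.imread("pics/top5.png")[110:300,130:330]
cv2.imwrite("pics/v5.png",cv2.resize(np.hstack([a,b]),None,fx=2,fy=2,interpolation=cv2.INTER_CUBIC))
E
```

```text
lowered hit=True t 21.42 pos [ 0.605  -0.02    0.1174] yaw 173.3 F [-0.8  0.5  4.7] w 0.0298
up t 23.06 pos [ 0.6041 -0.0197  0.2986] yaw 173.3 F [-0.4  0.1 -0.7] w 0.0852
above t 24.92 pos [0.4625 0.2095 0.3   ] yaw 90.0 F [-0.6 -0.6  0.1] w 0.0846
down hit=False t 26.34 pos [0.4629 0.2098 0.11  ] yaw 90.0 F [-0.2 -0.4  0.9] w 0.0851
closed t 26.73 pos [0.4628 0.2098 0.1104] yaw 90.0 F [-2.8 -0.3  7.7] w 0.0585
lifted t 27.27 pos [0.4622 0.2097 0.1487] yaw 90.0 F [-0.4  0.  -3.8] w 0.0585
over t 28.57 pos [0.6129 0.1304 0.1488] yaw 90.0 F [-0.7  0.2 -3. ] w 0.0582
```

View pics/v5.png

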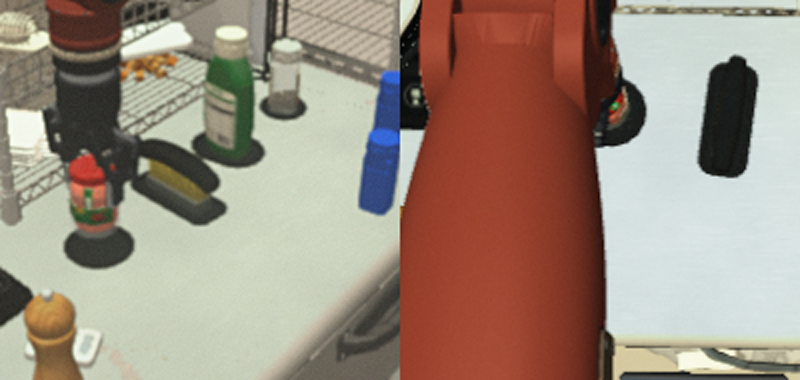

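The brush stands in the long holder, and the red jar hangs upright above the large holder at (92,205). I'll lower it, clear the arm to the start pose, and check everything.

```bash
python3 - <<'E'
from h import *
lower((.6134,.1301),.055)
robot.move_pose([.4,-.05,.35],[180,0,90])
robot.goto_joints([-87.645, 5.964, 5.575, 89.605, 0, 77.527]); st("home"); pics("6")
E
sed -e 's/top0/top6/' m.py | head -9 > m6.py; cat >> m6.py <<'E'
g=cv2.imread("pics/scene6.png")
print("spice",lid(400,440,145,178,.112,22)); print("cap",lid(340,385,140,180,.189,23)); print("wide",lid(215,255,145,185,.089,29))
hsv=cv2.cvtColor(f,cv2.COLOR_BGR2HSV).astype(int); H,S,V=hsv[...,0],hsv[...,1],hsv[...,2]
roi=np.zeros(V.shape,bool); roi[135:275,90:440]=1
for o in comps((((H<8)|(H>172))&(S>150))&roi,"top",.089,60): print("red",*o)
for o in comps((H>40)&(H<80)&(S>100)&roi,"top",.12,60): print("green",*o)
cv2.imwrite("pics/v6.png",cv2.resize(f[125:275,100:450],None,fx=2.25,fy=2.25,interpolation=cv2.INTER_CUBIC))
cv2.imwrite("pics/v7.png",cv2.resize(g[110:320,160:420],None,fx=2.8,fy=2.8,interpolation=cv2.INTER_CUBIC))
f0=cv2.imread("pics/top0.png"); print("mill/timer region diff",cv2.absdiff(f,f0)[180:245,105:187].max(),cv2.absdiff(f,f0)[180:245,105:187].mean())
E
grep -v '^print("spice",lid(370' m6.py >m7.py; python3 m7.py
```

```text
lowered hit=True t 29.43 pos [0.614  0.1301 0.1135] yaw 90.0 F [-1.2  0.5  5.5] w 0.0582
up t 30.91 pos [0.613  0.1301 0.2986] yaw 90.0 F [ 0.6  0.8 -1.1] w 0.085
home t 34.11 pos [ 0.1545 -0.5796  0.3043] yaw 14.9 F [0.2 0.6 0.4] w 0.0851
spice (array([423.8, 154.4], dtype=float32), np.float32(0.9), array([ 0.6297, -0.319 ,  0.112 ]))
cap (array([365.1, 146.8], dtype=float32), np.float32(1.01), array([ 0.6282, -0.1669,  0.189 ]))
wide (array([230.4, 159.1], dtype=float32), np.float32(0.97), array([0.6137, 0.1317, 0.089 ]))
red [230.  159.3] 397 [612.9 130.1] [54.9 56.9] 1.0
green [353.6 162.8] 372 [ 616.8 -161.7] [49.  86.6] 78.6
mill/timer region diff 180 5.998999374609131
```

```bash
ls pics | tail -3
```

```text
v5.png
v6.png
v7.png
```

View pics/v6.png

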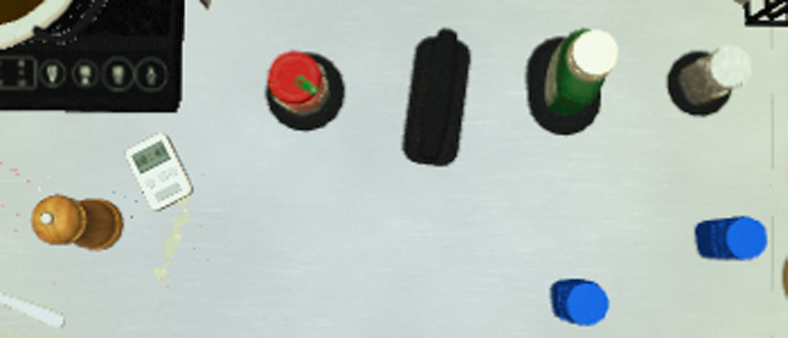

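View pics/v7.png

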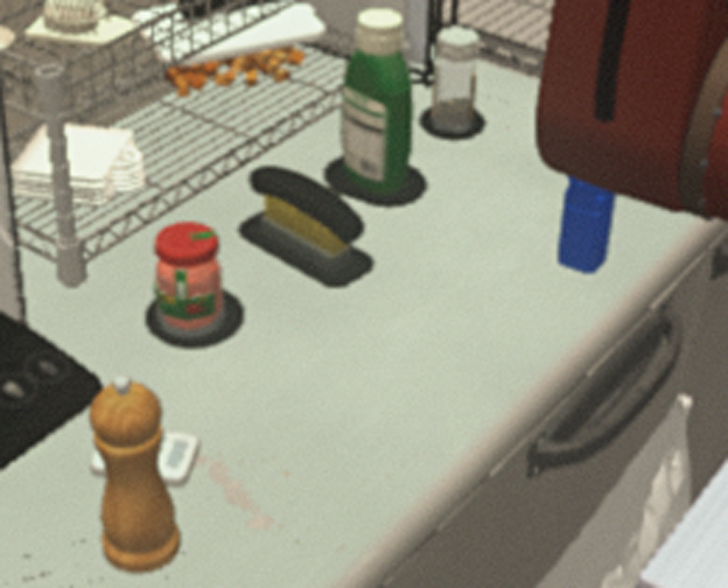

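```bash
python3 - <<'E'
from h import *
for n in("0","6"):
    f=cv2.imread(f"pics/top{n}.png"); hsv=cv2.cvtColor(f,cv2.COLOR_BGR2HSV).astype(int); H,S,V=[hsv[...,i] for i in range(3)]
    roi=np.zeros(V.shape,bool); roi[180:245,105:187]=1
    for o in comps((H<25)&(S>90)&roi,"top",.1,100): print(n,"mill",*o)
    for o in comps((V<190)&(S<60)&roi,"top",.014,60): print(n,"timer",*o)
E
```

```text
0 mill [134.3 223.3] 739 [457.2 352.3] [96.1 50.2] 85.2
0 timer [166.7 194.5] 133 [533.7 301.4] [21.8 37.7] 27.6
6 mill [134.3 223.4] 738 [457.2 352.2] [95.8 50.2] 85.2
6 timer [166.6 194.5] 135 [533.6 301.5] [21.8 37.8] 27.6
```

Everything stands in its holder, and the mill and timer are unmoved to the pixel. The brush's position along its holder is hardest to see (black on black), so I'll check its far tip and its bristle foot.

```bash
python3 - <<'E'
from h import *
a=np.radians(-6.7); u=np.array([np.cos(a),np.sin(a)])
c=np.array([.6045,-.0198])
for z in(.045,.06,.07): print("pred tip",z,proj("top",[[*(c+.072*u),z]]).round(1), "meas tip world",ray("top",[(298.7,138.3)],z).round(4))
f=cv2.imread("pics/top6.png"); g=cv2.imread("pics/scene6.png")
A=cv2.resize(f[130:205,265:325],None,fx=6,fy=6,interpolation=cv2.INTER_CUBIC); A=np.clip(A.astype(float)*3,0,255).astype(np.uint8)
G=cv2.resize(g,None,fx=6,fy=6,interpolation=cv2.INTER_CUBIC); G=np.clip(G.astype(float)*1.5,0,255).astype(np.uint8)
v=np.array([-u[1],u[0]])
q=[c+s*.05*u+t*.015*v for s,t in((1,1),(-1,1),(-1,-1),(1,-1))]
cv2.polylines(G,[np.int32(np.round((proj("scene",[[*p,.003] for p in q])+.5)*6))],True,(255,0,255),1)
q=[c+s*.073*u+t*.032*v for s,t in((1,1),(-1,1),(-1,-1),(1,-1))]
cv2.polylines(G,[np.int32(np.round((proj("scene",[[*p,.004] for p in q])+.5)*6))],True,(0,0,255),1)
B=G[1000:1300,1440:1850]
B=cv2.copyMakeBorder(B,0,150,0,0,cv2.BORDER_CONSTANT)
cv2.imwrite("pics/b.png",np.hstack([A,B]))
E
```

```text
pred tip 0.045 [[297.8 138.4]] meas tip world [[ 0.6764 -0.0304  0.045 ]]
pred tip 0.06 [[298. 137.]] meas tip world [[ 0.6729 -0.0299  0.06  ]]
pred tip 0.07 [[298.2 136.1]] meas tip world [[ 0.6707 -0.0295  0.07  ]]
```

View pics/b.png

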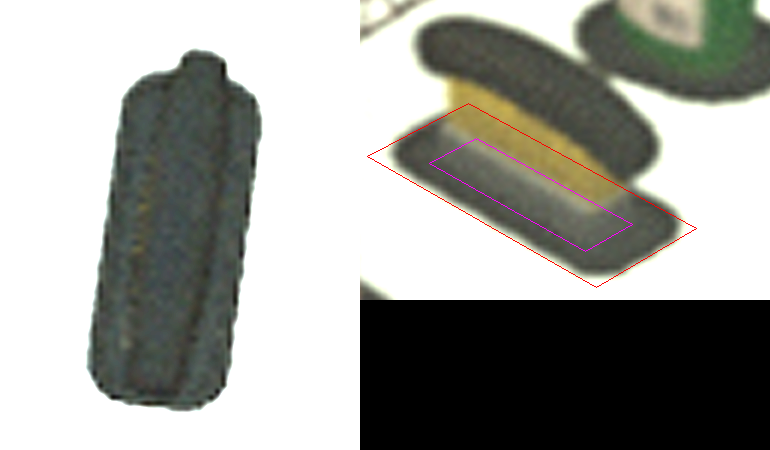

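In the left crop the brush's far tip is within 1–2 px of where it should be (298.7,138.3 measured against 298,137–138 predicted). It lies parallel to the holder, and its foot is inside the rim in both views. Handing in.

```bash
python3 -c "
from plant import robot
robot.job_done(); print(robot.observe()['time'])"
```

```text
the job is handed in; nothing more can be done
the job is handed in; nothing more can be done
```

The spice jar, wide jar, sauce bottle and brush are each standing in their matching holders. I handed the job in at about 34 s on the robot's clock, with the arm back at its start pose and touching nothing. No verdict was reported.

**Position checks from the last pictures:**

| Thing | Distance from holder centre | Allowed |
|---|---|---|
| spice jar | about 2 mm | 10 mm |
| wide jar | about 1–2 mm | 10 mm |
| sauce bottle | about 4 mm (measured at the cap) | 18 mm |
| brush | a few mm (far tip within 1–2 px of where it should be) | 19 mm |

- **Heights:** each thing touched down within about 0–1.5 mm of the 3 mm holder floor, and all look upright in both views.
- **Bystanders:** the pepper mill and timer did not move (pixel masks shifted by 0.1 px or less), and I left both blue look-alikes alone.

**Where checks disagreed or were weaker:**
- **Mill and timer image difference:** a raw before-and-after comparison of that area showed a large maximum, probably from shadows or from a cable or arm edge. The masks of the two things were unchanged.
- **Bottle angle:** the outline of the green body suggested it is turned about 10° from its holder. That outline is distorted by perspective, and the limit is about 29°.
- **Spice jar lid:** its circle fit came out about 10% small, so that position is good to about 2–3 mm.

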